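Push the refill box under the marker hopper and tip the scoop of markers in

TASK

At the desk's marker dispenser, push the open box along its slide rails, under the spout, until it presses firmly against the hidden end stop, without ramming it. Then pick up the scoop tray by its handle, carry it level over the hopper, tip it so that all three markers fall through the spout into the box, and stand the empty scoop back upright on the desk. Leave the mug and the jar alone.

Things in the scene. Friction and masses are not known exactly. Their poses are not given: they have to be found in the camera images.
- stand: fixed marker dispenser: aluminium base plate 6 mm thick, from x = -200 to +137 mm, 216 mm wide, with two 22 mm high rails that guide the box along x (2 mm play each side); an upright panel at x = +133 mm carries the hopper over it. Origin: on the desk, straight below the spout's axis; x along the rails from the open near end to the stop (away from the robot), z up
- box_centre (a point): loose grey open-topped box, 170 (x) by 180 (y) by 60 mm high, walls and floor 5 mm, 0.3 kg, on the base plate between the rails. Point: its centre, 30 mm over its underside. Axes as the stand's. It starts 70 to 105 mm short of the spout's axis (-x)
- spout (a point): centre of the fixed white hopper's mouth, 185 mm over the desk, above the stand's origin, same axes. Mouth 190 (x) by 200 mm (y), rim at z = 187 mm, narrowing down to z = 145 mm; below that an upright duct 124 (x) by 154 mm (y) inside, walls 4 mm, open underside at z = 82 mm
- scoop_handle (a point): loose grey scoop tray, 150 (x) by 130 mm (y), 0.2 kg, floor 4 mm, side and rear walls 40 mm high, front (-x, towards the robot) open. On top a straight bar along x, 20 mm wide and 20 high, underside 68 mm up, from x = -40 to +75 mm, on a rear post. Point: in the bar, half-way up it, 78 mm over the tray's underside, midway along the tray, near its centre of mass; z up
- scoop_lip (a point): middle of the scoop's open front edge, at floor level: 75 mm towards -x and 74 mm below the handle point; axes as the scoop's. A lip only 1.5 mm high there holds the markers while the scoop is level; they roll out once the front is tipped down beyond about 30 degrees (40 empties it)
- marker0_centre (a point): loose chunky marker pen, white with a black cap, 110 mm long, 24 mm thick, about 25 g, lying crosswise in the scoop (nearest the open front at the start). Point: its centre; its y axis runs along its length; it rolls
- marker1_centre (a point): loose chunky marker pen, white with a black cap, 110 mm long, 24 mm thick, about 25 g, lying crosswise in the scoop (the middle one at the start). Point: its centre; its y axis runs along its length; it rolls
- marker2_centre (a point): loose chunky marker pen, white with a black cap, 110 mm long, 24 mm thick, about 25 g, lying crosswise in the scoop (nearest the rear wall at the start). Point: its centre; its y axis runs along its length; it rolls
- mug: white mug, 80 mm wide, 90 mm high, bystander. Origin: centre of its underside
- candle: glass jar with a black lid, 72 mm wide, 90 mm high, bystander. Origin: centre of its underside
- box_home (a point): nominal place of the box's centre when home, below the spout. The rubber-sprung stop behind it (4 N per mm, hidden) is clamped so that the box really meets it between 10 mm before and 10 mm beyond this point (stand's x): feel for it. Sliding takes under 5 N; a steady 8 to 25 N for a third of a second means home (a mere touch soon relaxes); 45 N is too much
- push_face (a point): middle of the box's flat outer near wall (5 mm thick), to be pushed along +x; 85 mm towards -x from the box's centre. When home it stands below the flared hopper, where an upright gripper does not fit: lean the tool back 25 to 45 degrees, body towards the open end of the rails, tips forward
Things that resemble listed ones, but are neither listed nor needed, are in the scene too. What is shaped like the part that bears scoop_handle but green or yellow is not meant.

How it is judged:
On the way, in this order (a step that is already met when the one before it is completed fails the run):
1. the box is under the spout, at rest, pressed by the fingers against its end stop with more than 5 N (x of box_centre in the frame of stand above -0.016 m and contact force between the fingers and box above 5 N and linear speed of box below 0.005 m/s), for 0.15 s.
2. the scoop is held over the hopper, its front edge within 100 mm of the spout's axis, and tipped by more than 17 degrees (horizontal distance between scoop_lip and spout below 0.1 m and height (world z) of scoop_lip above 0.12 m and angle between scoop_handle's own z axis and vertical above 0.3 rad), for 0.1 s.
At the end, for the whole second after the job is handed in: the box stands flat on its rails under the spout (its centre within 16 mm of the spout's axis along the rails), all three markers are at rest inside it, and the empty scoop stands upright (within 4.5 degrees) on the desk, released and at rest (x of box_centre in the frame of stand between -0.016 and 0.016 m and height (world z) of box_centre below 0.042 m and angle between box_centre's own z axis and vertical below 0.06 rad and angle between scoop_handle's own z axis and vertical below 0.08 rad and height (world z) of scoop_handle between 0.072 and 0.084 m and linear speed of each of scoop, box, marker0, marker1, marker2 below 0.02 m/s and x of marker0_centre in the frame of box_centre between -0.082 and 0.082 m and y of marker0_centre in the frame of box_centre between -0.087 and 0.087 m and z of each of marker0_centre, marker1_centre, marker2_centre in the frame of box_centre below 0.036 m and x of marker1_centre in the frame of box_centre between -0.082 and 0.082 m and y of marker1_centre in the frame of box_centre between -0.087 and 0.087 m and x of marker2_centre in the frame of box_centre between -0.082 and 0.082 m and y of marker2_centre in the frame of box_centre between -0.087 and 0.087 m); the robot touches nothing.
It fails at once if the box is rammed: more than 45 N from the fingers (contact force between the fingers and box above 45 N).
It fails at once if the mug is pushed more than 25 mm from its place (distance of mug from where it was at the start of the episode above 0.025 m).
It fails at once if the candle is pushed more than 25 mm from its place (distance of candle from where it was at the start of the episode above 0.025 m).
It also fails if it takes over 72 s, if anything falls off the work surface, if the arm or the gripper's body presses on something with over 40 N, if the wrist force passes 120 N, or if a joint passes its speed limit or range.

ROBOT

A 6-joint arm with a two-finger parallel gripper is mounted at the origin on the work surface. World frame = base frame: x ahead of the robot, y to its left, z up, the work surface at z = 0. Lengths are in m, angles in rad, forces in N, time in s.
With the tool pointing down it reaches from about 0.35 to 0.775 m from the base axis. Payload 7.3 kg.
Tool frame: the origin (TCP) lies on the mounting face of the last link; the fingertips stand 178 mm ahead of it and the grasp point (between the pads) lies 159 mm ahead of it; z points along the fingers, x is the direction in which the jaws open and shut, and the axes are right-handed (so a half turn about z gives the same grasp; the last joint's range is limited). The gripper opens to 92 mm and grips with 3 to 60 N. Pads are 19 mm wide; open, the fingers measure 130 mm over their backs; the gripper's body (75 mm by 190 mm) begins 47 mm behind the grasp point.
Start: joints at [-1.284, 0.342, 1.524, -0, 1.275, -0.146], TCP at [0.22, -0.477, 0.405] pointing down, gripper open.
Joint ranges: [-2.53, 2.53], [-0.77, 2.02], [0.04, 2.7], [-1, 4.14], [0.28, 2.66], [-3.11, 3.11]. Speed limits (rad/s): [2.57, 2.57, 3.14, 3.14, 3.14, 3.14].

INTERFACE

Orientations are given as [roll, pitch, yaw] about the fixed x, y, z axes, in that order (R = Rz(yaw) Ry(pitch) Rx(roll)).
In Python, from workcell import ctrl gives the robot as it stands.
- The arm moves only by the shell command python3 -m creep 'ROWS' [FORCE]. ROWS is JSON, a list of rows, each an object with "jaw": the finger opening in mm, from 0 to 91.8; "linear": the shift along the tool's x, y, z in mm, a list of three; "angular": the turn, a rotation vector about the tool's x, y, z in degrees, a list of three. In form: [{"jaw": jaw, "linear": [dx, dy, dz], "angular": [wx, wy, wz]}, ...]. A call has 1 to 20 rows; each row is the pose to reach, as a shift and turn from the pose commanded when the call began, along the tool's axes at that moment; what a row does not reach only later rows make up. A row lasts 1/8 s, in which the tool goes at most 62.5 mm and 10.7 degrees, less where a joint would pass 70% of its speed; a pose out of reach is approached as far as the arm can. A call with a gripper value outside its range is refused whole. The fingers move at their own pace and stop on an object; FORCE is the grip in N (left out, the last holds). Time passes only in rows, so rows that repeat a pose let the fingers close. It gives the time, the measured TCP pose, the force and the opening at its end, in the units of the state.
- ctrl.get_obs(): the state, without advancing time (a new reading comes with each control period).
- ctrl.camera(name): name is "side" or "top" or "wrist"; returns (picture, depth): 384x512x3 uint8, blue, green, red; 384x512 float32, m along the optical axis (not along the pixel's ray), 0 where there is no reading.
- ctrl.camera_info(name): a dict with "fovy" (degrees; the focal length in pixels is half the picture's height over the tangent of half this angle, whatever the lens; pixels are square), "cx", "cy" (the principal point, pixels), "dist_coeffs" ([k1, k2, p1, p2, k3] as OpenCV has them; the pictures are not rectified), "extrinsics" (4x4, takes a point from world to camera coordinates); the wrist camera has in their place "T_tool_cam" (4x4, takes a point from camera to tool coordinates, whose origin is the TCP and whose axes are the tool frame's). Camera axes: x right, y down, z forward; pixel columns grow to the right and rows downward; lengths in m; the calibration is good to about 2 mm. A picture is of the moment at which its call begins: read the wrist's pose just before it. camera_info takes no time and is no camera call.
- ctrl.hand_in(): hands the job in, once; it reports no verdict.
The state is a dict: "t": time; "joint_positions": joint angles; "qd": joint speeds; "effort": joint torques, N m; "position": TCP position; "eef_rot": TCP orientation; "contact_force": force on the tool from outside, world axes, zero at the start; "ft_torque": the same for the moment, N m; "gripper_width": finger opening in m.
Only numpy, scipy, OpenCV 4.12 (cv2) and the standard library are available. Lean on these libraries where they do the work, as an engineer would, in place of code of your own. Each camera call takes 0.05 s, during which the arm holds its last target. There are 200 camera calls.

## Working session

There is one attempt and no reset: what is moved stays moved. The work goes in short steps, Python scripts to look and compute and a shell command to move; the robot and the scene stay as the last step left them, time stands still between calls to the robot, and variables do not carry over. Pictures are saved under pics/ and viewed, about 8 in all and at most 12, crops included, and the job is handed in when it is done.

```bash
ls; mkdir -p pics
cat > h.py <<'E'
import numpy as np,cv2
from workcell import ctrl
from scipy.spatial.transform import Rotation as R
def K(n):
    i=ctrl.camera_info(n); f=192/np.tan(np.radians(i["fovy"])/2)
    return np.array([[f,0,i["cx"]],[0,f,i["cy"]],[0,0,1]]),np.array(i["dist_coeffs"],float)
def Tcw(n,o):
    i=ctrl.camera_info(n)
    if "extrinsics" in i: return np.linalg.inv(np.array(i["extrinsics"]))
    T=np.eye(4);T[:3,:3]=R.from_euler('xyz',o["eef_rot"]).as_matrix();T[:3,3]=o["position"]
    return T@np.array(i["T_tool_cam"])
def shot(n,fn):
    o=ctrl.get_obs(); p,d=ctrl.camera(n); cv2.imwrite(f"pics/{fn}.png",p); np.savez(f"pics/{fn}.npz",p=p,d=d,T=Tcw(n,o),n=n)
    return p,d
def cloud(fn):
    z=np.load(f"pics/{fn}.npz"); k,dc=K(str(z["n"])); v,u=np.mgrid[:384,:512]
    q=cv2.undistortPoints(np.stack([u.ravel(),v.ravel()],1).astype(np.float32)[:,None],k,dc)[:,0]
    d=z["d"].ravel(); P=np.c_[q*d[:,None],d]@z["T"][:3,:3].T+z["T"][:3,3]
    P[d==0]=np.nan
    return z["p"],P.reshape(384,512,3)
E
python3 - <<'E'
from h import *
o=ctrl.get_obs();print(o)
a=shot("top","t0")[0];b=shot("side","s0")[0]
for n in("top","side"):print(n,Tcw(n,o).round(3).tolist(),K(n)[1])
print(ctrl.camera_info("wrist"))
E
```

```text
pics
{'t': 0.0, 'joint_positions': array([-1.28400264e+00,  3.42717835e-01,  1.52503105e+00,  2.73130059e-05,
        1.27539307e+00, -1.45999708e-01]), 'qd': array([-2.41823506e-03, -1.13614681e-03, -2.53385201e-05,  6.54814405e-04,
        3.53434603e-04, -7.66084693e-04]), 'effort': array([ 1.08306347e-03, -4.31236660e+01, -2.44221604e+01,  7.19236792e-02,
        5.59701410e-02, -1.09149125e-04]), 'position': array([ 0.2201733 , -0.47644807,  0.40404239]), 'eef_rot': array([-3.14134142e+00,  1.52901783e-03, -1.13801071e+00]), 'contact_force': array([-0.73310463, -0.4809099 ,  0.34704268]), 'ft_torque': array([ 0.01500347, -0.00910207, -0.04140378]), 'gripper_width': 0.09181139529822474}
top [[-0.092, -0.975, 0.205, 0.365], [-0.996, 0.09, -0.016, -0.006], [-0.003, -0.205, -0.979, 1.089], [0.0, 0.0, 0.0, 1.0]] [0.03377784 0.         0.         0.         0.        ]
side [[0.995, -0.069, 0.072, 0.427], [-0.099, -0.609, 0.787, -1.302], [-0.01, -0.79, -0.613, 1.154], [0.0, 0.0, 0.0, 1.0]] [-0.19980317  0.          0.          0.          0.        ]
{'fovy': 69.52391840021497, 'cx': 252.5745938943964, 'cy': 192.55511306470822, 'dist_coeffs': array([-0.05309246,  0.        ,  0.        ,  0.        ,  0.        ]), 'T_tool_cam': array([[ 9.99998927e-01, -8.06616671e-04,  1.22259383e-03,
         1.55169449e-04],
       [ 4.64800527e-04,  9.66315595e-01,  2.57359585e-01,
        -6.95520481e-02],
       [-1.38900201e-03, -2.57358740e-01,  9.66314933e-01,
         2.06366645e-02],
       [ 0.00000000e+00,  0.00000000e+00,  0.00000000e+00,
         1.00000000e+00]])}
```

View pics/t0.png

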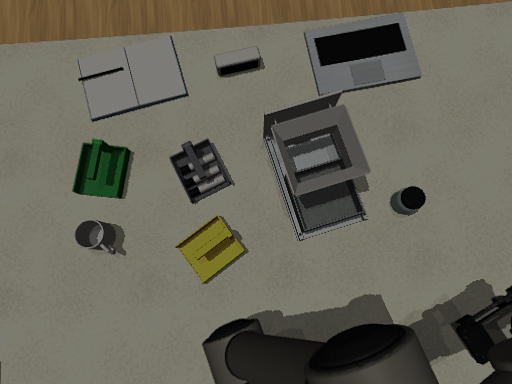

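View pics/s0.png

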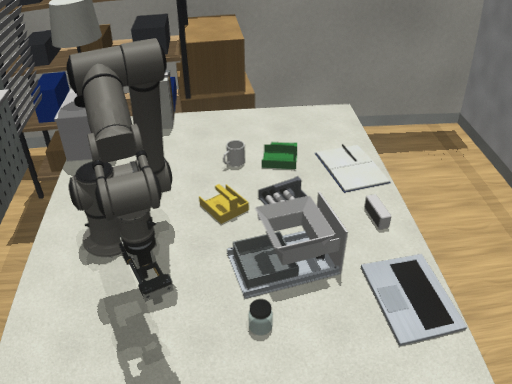

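Top view: the grey scoop with the markers is at about (200,168), the hopper at (320,150), the box's near wall at about (330,215), the mug at (92,235) and the jar at (408,200).

Run:
```python
from h import *
p,P=cloud("t0")
v,u=np.mgrid[:384,:512]
def sel(u0,u1,v0,v1,z0,z1):
    return (u>=u0)&(u<=u1)&(v>=v0)&(v<=v1)&(P[...,2]>z0)&(P[...,2]<z1)
def rect(m,name):
    q=P[m]; r=cv2.minAreaRect((q[:,:2]*1000).astype(np.float32)); print(name,len(q),np.round(r[0],1),np.round(r[1],1),round(r[2],1),"z",np.median(q[:,2]).round(4)); print(cv2.boxPoints(r).round(0).tolist())
rect(sel(262,372,92,205,.178,.20),"rim")
rect(sel(255,375,90,245,.003,.03),"base+rails")
rect(sel(255,375,160,245,.055,.075),"boxtop")
rect(sel(165,238,130,210,.08,.10),"bar")
rect(sel(165,238,130,210,.03,.05),"scoopwalls")
rect(sel(60,135,215,260,.05,.12),"mug");rect(sel(385,430,180,220,.05,.12),"jar")
rect(sel(165,245,210,290,.08,.10),"ybar");rect(sel(165,250,210,290,.02,.10),"yellow")
# slices of z along the scoop/desk
print(np.nanmedian(P[300:310,150:180,2]))
c=cv2.resize(p[85:250,155:385],None,fx=3.4,fy=3.4,interpolation=cv2.INTER_CUBIC);cv2.imwrite("pics/t0c.png",c)
```

```text
rim 1377 [ 660.1 -186.4] [237.3 214.1] 12.2 z 0.1841
[[521.0, -107.0], [567.0, -316.0], [799.0, -266.0], [753.0, -57.0]]
base+rails 5321 [ 647.1 -214.1] [379.7 488.5] 84.6 z 0.0093
[[386.0, -380.0], [872.0, -426.0], [908.0, -48.0], [422.0, -2.0]]
boxtop 462 [ 546.1 -211.9] [170.  180.8] 12.2 z 0.0652
[[444.0, -141.0], [482.0, -318.0], [648.0, -282.0], [610.0, -106.0]]
bar 294 [671.5 147. ] [116.2  27.9] 22.0 z 0.0878
[[612.0, 138.0], [623.0, 112.0], [731.0, 156.0], [720.0, 182.0]]
scoopwalls 267 [655.8 140.6] [150.8 130.1] 22.3 z 0.0392
[[561.0, 172.0], [611.0, 52.0], [750.0, 109.0], [701.0, 229.0]]
mug 548 [486.8 427.6] [107.2  77.7] 70.9 z 0.077
[[433.0, 390.0], [506.0, 364.0], [541.0, 466.0], [468.0, 491.0]]
jar 584 [ 506.6 -445.9] [65.  65.9] 62.8 z 0.0888
[[462.0, -460.0], [521.0, -490.0], [551.0, -432.0], [492.0, -402.0]]
ybar 344 [430.1 109.3] [ 28.7 114.6] 34.5 z 0.088
[[386.0, 148.0], [451.0, 54.0], [474.0, 70.0], [409.0, 165.0]]
yellow 642 [423.3 125.8] [130.4 149.4] 32.4 z 0.0849
[[328.0, 154.0], [408.0, 28.0], [518.0, 98.0], [438.0, 224.0]]
0.000362816284608769
```

View pics/t0c.png

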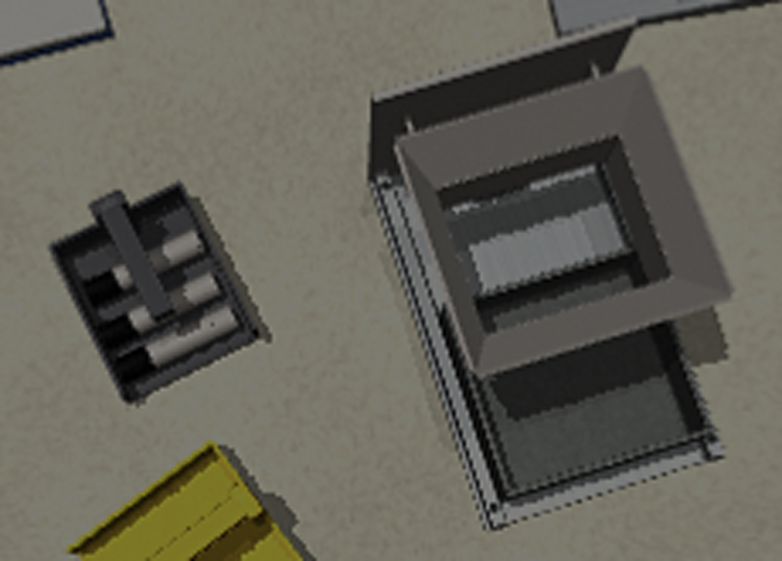

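```bash
cat >> h.py <<'E'
C,S=np.cos(np.radians(12.2)),np.sin(np.radians(12.2))
def stand(a,l,z): return np.array([a*C-l*S,a*S+l*C,z])   # along, lateral (mm)
def instand(p): return np.array([p[0]*C+p[1]*S,-p[0]*S+p[1]*C,p[2]])
def pose(tip,lean,yaw,d):   # point d mm ahead of TCP at tip; jaws across heading yaw; lean back, tips forward along yaw
    M=R.from_euler('z',yaw,degrees=True)*R.from_euler('y',-lean,degrees=True)
    c=np.array([[0,1,0],[1,0,0],[0,0,-1.]])  # cols: x=+left, y=fwd, z=down
    M=M*R.from_matrix(c); return np.array(tip)-M.as_matrix()[:,2]*d,M
def rel(tp,tM,p=None,M=None):
    o=ctrl.get_obs()
    if p is None: p,M=o["position"]*1000,R.from_euler('xyz',o["eef_rot"])
    return M.inv().apply(tp-p).round(1).tolist(),np.degrees((M.inv()*tM).as_rotvec()).round(2).tolist()
E
python3 - <<'E'
from h import *
A=pose(stand(375,-322.3,150),0,12.2,178)
B=pose(stand(372,-322.3,120),35,12.2,178)
Dn=pose(stand(372,-322.3,36),35,12.2,178)
print(A[0],rel(*A));print(B[0],rel(*B,*A));print(Dn[0],rel(*Dn,*B))
E
```

```text
[ 434.64094225 -235.77434406  328.        ] ([-128.4, -295.6, 76.4], [-0.12, -0.0, -167.4])
[ 331.91784944 -257.98386286  265.80906388] ([-0.0, -105.1, 62.2], [-35.0, 0.0, -0.0])
[ 331.91784944 -257.98386286  181.80906388] ([0.0, -48.2, 68.8], [0.0, 0.0, 0.0])
```

```bash
python3 -m creep '[{"jaw":0,"linear":[-128,-296,76],"angular":[0,0,-167]},{"jaw":0,"linear":[-128,-296,76],"angular":[0,0,-167]},{"jaw":0,"linear":[-128,-296,76],"angular":[0,0,-167]},{"jaw":0,"linear":[-128,-296,76],"angular":[0,0,-167]},{"jaw":0,"linear":[-128,-296,76],"angular":[0,0,-167]},{"jaw":0,"linear":[-128,-296,76],"angular":[0,0,-167]},{"jaw":0,"linear":[-128,-296,76],"angular":[0,0,-167]},{"jaw":0,"linear":[-128,-296,76],"angular":[0,0,-167]},{"jaw":0,"linear":[-128,-296,76],"angular":[0,0,-167]},{"jaw":0,"linear":[-128,-296,76],"angular":[0,0,-167]},{"jaw":0,"linear":[-128,-296,76],"angular":[0,0,-167]},{"jaw":0,"linear":[-128,-296,76],"angular":[0,0,-167]},{"jaw":0,"linear":[-128,-296,76],"angular":[0,0,-167]},{"jaw":0,"linear":[-128,-296,76],"angular":[0,0,-167]},{"jaw":0,"linear":[-128,-296,76],"angular":[0,0,-167]},{"jaw":0,"linear":[-128,-296,76],"angular":[0,0,-167]},{"jaw":0,"linear":[-128,-296,76],"angular":[0,0,-167]},{"jaw":0,"linear":[-128,-296,76],"angular":[0,0,-167]}]' 30
python3 - <<'E'
from h import *
o=ctrl.get_obs();print(o["joint_positions"].round(2))
B=pose(stand(372,-322.3,120),35,12.2,178);print(rel(*B))
E
```

```text
t: 2.35
position: [0.4352, -0.2362, 0.3286]
eef_rot: [-3.141, -0.0, 1.775]
contact_force: [-0.9, 0.2, -0.6]
gripper_width: 0.0004
[-0.65  0.37  1.72 -0.    1.06 -2.43]
([-0.4, -105.5, 62.8], [-35.02, 0.15, -0.5])
```

```bash
python3 -m creep '[{"jaw":0,"linear":[0,-105,63],"angular":[-35,0,-0.5]},{"jaw":0,"linear":[0,-105,63],"angular":[-35,0,-0.5]},{"jaw":0,"linear":[0,-105,63],"angular":[-35,0,-0.5]},{"jaw":0,"linear":[0,-105,63],"angular":[-35,0,-0.5]},{"jaw":0,"linear":[0,-105,63],"angular":[-35,0,-0.5]}]'
python3 - <<'E'
from h import *
o=ctrl.get_obs();print(o["joint_positions"].round(2))
print(rel(*pose(stand(372,-322.3,36),35,12.2,178)))
shot("wrist","w1")
E
```

```text
t: 2.98
position: [0.381, -0.2386, 0.3194]
eef_rot: [2.613, -0.01, 1.746]
contact_force: [-0.4, -0.9, 0.1]
gripper_width: 0.0002
[-0.87  0.25  1.99  0.7   0.75 -3.1 ]
([-11.8, -114.0, 92.6], [-4.69, 0.69, -2.1])
```

View pics/w1.png

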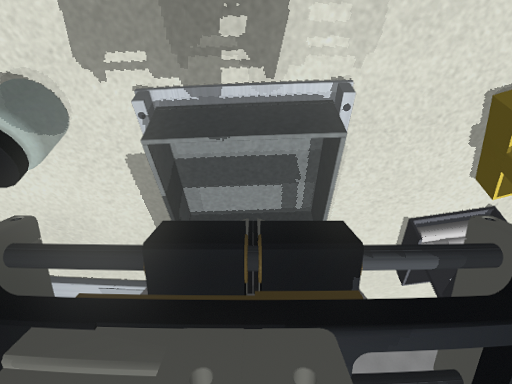

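The view from the wrist shows the box between the rails, straight ahead of the closed fingers. Joint 6 is at its limit, so I will turn the tool half a turn and use the mirrored pose, which puts joint 6 near 0.

```bash
python3 -m creep '[{"jaw":0,"linear":[0,-15,-10],"angular":[0,0,10]},{"jaw":0,"linear":[0,-30,-20],"angular":[0,0,175]},{"jaw":0,"linear":[0,-30,-20],"angular":[0,0,175]},{"jaw":0,"linear":[0,-30,-20],"angular":[0,0,175]},{"jaw":0,"linear":[0,-30,-20],"angular":[0,0,175]},{"jaw":0,"linear":[0,-30,-20],"angular":[0,0,175]},{"jaw":0,"linear":[0,-30,-20],"angular":[0,0,175]},{"jaw":0,"linear":[0,-30,-20],"angular":[0,0,175]},{"jaw":0,"linear":[0,-30,-20],"angular":[0,0,175]},{"jaw":0,"linear":[0,-30,-20],"angular":[0,0,175]},{"jaw":0,"linear":[0,-30,-20],"angular":[0,0,175]},{"jaw":0,"linear":[0,-30,-20],"angular":[0,0,175]},{"jaw":0,"linear":[0,-30,-20],"angular":[0,0,175]},{"jaw":0,"linear":[0,-30,-20],"angular":[0,0,175]},{"jaw":0,"linear":[0,-30,-20],"angular":[0,0,175]},{"jaw":0,"linear":[0,-30,-20],"angular":[0,0,175]},{"jaw":0,"linear":[0,-30,-20],"angular":[0,0,175]},{"jaw":0,"linear":[0,-30,-20],"angular":[0,0,175]}]'
cat >> h.py <<'E'
def flip(T): return T[0],T[1]*R.from_euler('z',180,degrees=True)
E
python3 - <<'E'
from h import *
o=ctrl.get_obs();print(o["joint_positions"].round(2))
for z in(120,36):print(rel(*flip(pose(stand(372,-322.3,z),41,12.2,178))))
E
```

```text
t: 5.28
position: [0.345, -0.2447, 0.3198]
eef_rot: [-2.617, -0.032, -1.318]
contact_force: [0.2, -0.4, 0.1]
gripper_width: 0.0003
[-0.96  0.21  2.05  0.7   0.79 -0.13]
([6.9, 59.5, 41.5], [10.89, -0.15, 2.91])
([4.2, 101.5, 114.2], [10.89, -0.15, 2.91])
```

```bash
python3 -m creep '[{"jaw":0,"linear":[7,60,42],"angular":[10.9,0,2.9]},{"jaw":0,"linear":[7,60,42],"angular":[10.9,0,2.9]},{"jaw":0,"linear":[4,101,114],"angular":[10.9,0,2.9]},{"jaw":0,"linear":[4,101,114],"angular":[10.9,0,2.9]},{"jaw":0,"linear":[4,101,114],"angular":[10.9,0,2.9]}]';  python3 - <<'E'
from h import *
o=ctrl.get_obs();print(o["joint_positions"].round(2))
for a in(372,395,480,515):print(a,rel(*flip(pose(stand(a,-322.3,36),41,12.2,178))))
E
```

```text
t: 5.9
position: [0.318, -0.2605, 0.1698]
eef_rot: [-2.426, 0.001, -1.359]
contact_force: [-0.0, -0.1, 0.7]
gripper_width: 0.0003
[-1.1   0.57  2.24  1.43  0.7  -1.05]
372 ([0.5, 0.1, -0.8], [-0.02, 0.0, -0.11])
395 ([0.5, -17.3, 14.3], [-0.02, 0.0, -0.11])
480 ([0.4, -81.4, 70.1], [-0.02, 0.0, -0.11])
515 ([0.3, -107.8, 93.1], [-0.02, 0.0, -0.11])
```

```bash
python3 -m creep '[{"jaw":0,"linear":[0,-9,8],"angular":[0,0,0]},{"jaw":0,"linear":[0,-15,13],"angular":[0,0,0]},{"jaw":0,"linear":[0,-18,16],"angular":[0,0,0]},{"jaw":0,"linear":[0,-22,19],"angular":[0,0,0]},{"jaw":0,"linear":[0,-26,22.5],"angular":[0,0,0]},{"jaw":0,"linear":[0,-30,26],"angular":[0,0,0]},{"jaw":0,"linear":[0,-34,29.5],"angular":[0,0,0]},{"jaw":0,"linear":[0,-38,33],"angular":[0,0,0]},{"jaw":0,"linear":[0,-42,36.5],"angular":[0,0,0]},{"jaw":0,"linear":[0,-46,40],"angular":[0,0,0]},{"jaw":0,"linear":[0,-50,43.5],"angular":[0,0,0]},{"jaw":0,"linear":[0,-54,47],"angular":[0,0,0]},{"jaw":0,"linear":[0,-58,50.5],"angular":[0,0,0]},{"jaw":0,"linear":[0,-62,54],"angular":[0,0,0]},{"jaw":0,"linear":[0,-66,57.5],"angular":[0,0,0]},{"jaw":0,"linear":[0,-70,61],"angular":[0,0,0]},{"jaw":0,"linear":[0,-74,64.5],"angular":[0,0,0]},{"jaw":0,"linear":[0,-76,66],"angular":[0,0,0]}]';  python3 - <<'E'
from h import *
o=ctrl.get_obs();print(o["joint_positions"].round(2),instand(o["position"]*1000))
shot("side","s1")
print(o["contact_force"],rel(*flip(pose(stand(475,-322.3,36),41,12.2,178))))
E
```

```text
t: 8.15
position: [0.4172, -0.2397, 0.1716]
eef_rot: [-2.424, -0.003, -1.36]
contact_force: [-3.1, -0.7, 2.1]
gripper_width: 0.0002
[-0.85  0.6   2.09  1.51  0.61 -0.86] [ 357.07601464 -322.44339333  171.62525661]
[-3.05266767 -0.72136049  2.0834443 ] ([-0.1, 0.1, 1.7], [-0.12, -0.2, 0.03])
```

View pics/s1.png

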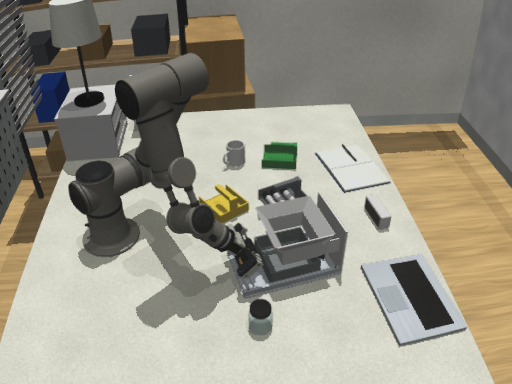

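The side view shows the box sliding along the rails under the spout, with the fingertips behind it at about (245,262). The sliding force is about 3 N. From here I feel my way forward.

```bash
python3 -m creep '[{"jaw":0,"linear":[0,-1.5,1.3],"angular":[0,0,0]},{"jaw":0,"linear":[0,-3,2.6],"angular":[0,0,0]},{"jaw":0,"linear":[0,-4.5,3.9],"angular":[0,0,0]},{"jaw":0,"linear":[0,-6,5.2],"angular":[0,0,0]},{"jaw":0,"linear":[0,-7.5,6.5],"angular":[0,0,0]}]'
```

```text
t: 8.82
position: [0.4267, -0.2377, 0.1717]
eef_rot: [-2.424, -0.003, -1.36]
contact_force: [-2.3, 0.2, 1.3]
gripper_width: 0.0006
```

```bash
python3 -m creep '[{"jaw":0,"linear":[0,-1.5,1.3],"angular":[0,0,0]},{"jaw":0,"linear":[0,-3,2.6],"angular":[0,0,0]}]'
```

```text
t: 9.07
position: [0.4305, -0.2369, 0.1717]
eef_rot: [-2.424, -0.003, -1.36]
contact_force: [-2.0, -0.8, 0.6]
gripper_width: 0.0003
```

```bash
python3 -m creep '[{"jaw":0,"linear":[0,-1.5,1.3],"angular":[0,0,0]},{"jaw":0,"linear":[0,-2.2,2],"angular":[0,0,0]}]'
```

```text
t: 9.32
position: [0.4334, -0.2363, 0.1717]
eef_rot: [-2.424, -0.003, -1.36]
contact_force: [-3.2, 0.0, 0.6]
gripper_width: 0.0003
```

```bash
python3 -m creep '[{"jaw":0,"linear":[0,-1.1,1],"angular":[0,0,0]},{"jaw":0,"linear":[0,-1.5,1.3],"angular":[0,0,0]}]'
```

```text
t: 9.57
position: [0.4352, -0.2359, 0.1716]
eef_rot: [-2.424, -0.003, -1.36]
contact_force: [-5.6, -1.9, 1.4]
gripper_width: 0.0009
```

```bash
python3 -m creep '[{"jaw":0,"linear":[0,-1.1,1],"angular":[0,0,0]},{"jaw":0,"linear":[0,-1.5,1.3],"angular":[0,0,0]}]'
```

```text
t: 9.82
position: [0.4367, -0.2355, 0.1716]
eef_rot: [-2.425, -0.003, -1.361]
contact_force: [-10.9, -2.4, 3.9]
gripper_width: 0.0004
```

```bash
python3 -m creep '[{"jaw":0,"linear":[0,-0.9,0.8],"angular":[0,0,0]},{"jaw":0,"linear":[0,-0.9,0.8],"angular":[0,0,0]},{"jaw":0,"linear":[0,-0.9,0.8],"angular":[0,0,0]},{"jaw":0,"linear":[0,-0.9,0.8],"angular":[0,0,0]},{"jaw":0,"linear":[0,-0.9,0.8],"angular":[0,0,0]},{"jaw":0,"linear":[0,-0.9,0.8],"angular":[0,0,0]}]'
python3 - <<'E'
from h import *
o=ctrl.get_obs()
for _ in range(2):print(o["contact_force"])
print(instand(o["position"]*1000)+np.array([178*np.sin(np.radians(41)),0,-178*np.cos(np.radians(41))]))
E
```

```text
t: 10.58
position: [0.4376, -0.2354, 0.1716]
eef_rot: [-2.425, -0.003, -1.361]
contact_force: [-12.0, -2.5, 5.2]
gripper_width: 0.0003
[-12.04688861  -2.46743048   5.19776764]
[-12.04688861  -2.46743048   5.19776764]
[ 494.74580424 -322.52321237   37.30230195]
```

Home: a steady 12 N for 0.75 s, not relaxing. I retreat straight back, then rise and go above the scoop.

```bash
python3 -m creep '[{"jaw":0,"linear":[0,8,-7],"angular":[0,0,0]},{"jaw":0,"linear":[0,38,-33],"angular":[0,0,0]},{"jaw":0,"linear":[0,76,-66],"angular":[0,0,0]},{"jaw":0,"linear":[0,56,-150],"angular":[10,0,0]},{"jaw":0,"linear":[0,40,-180],"angular":[10,0,0]},{"jaw":0,"linear":[0,40,-180],"angular":[10,0,0]}]'
python3 - <<'E'
from h import *
o=ctrl.get_obs();print(o["joint_positions"].round(2))
A=flip(pose([500,0,260],0,12.2,159));B=flip(pose([655.5,140.5,190],0,22.2,159))
print(rel(*A),rel(*B,*A),rel(*B))
E
```

```text
t: 11.32
position: [0.2923, -0.2669, 0.2841]
eef_rot: [-2.248, -0.011, -1.362]
contact_force: [0.2, 0.4, -0.2]
gripper_width: 0.0004
[-1.22  0.3   2.22  1.23  0.96 -0.8 ]
([-216.6, -268.9, 115.5], [-51.22, -0.69, 0.04]) ([-104.5, -181.7, 70.0], [0.0, 0.0, -10.0]) ([-322.7, -328.7, 299.9], [-51.03, -5.16, -9.28])
```

```bash
python3 -m creep '[{"jaw":60,"linear":[-217,-269,115],"angular":[-51.2,-0.7,0]},{"jaw":60,"linear":[-217,-269,115],"angular":[-51.2,-0.7,0]},{"jaw":60,"linear":[-217,-269,115],"angular":[-51.2,-0.7,0]},{"jaw":60,"linear":[-217,-269,115],"angular":[-51.2,-0.7,0]},{"jaw":60,"linear":[-217,-269,115],"angular":[-51.2,-0.7,0]},{"jaw":60,"linear":[-217,-269,115],"angular":[-51.2,-0.7,0]},{"jaw":60,"linear":[-323,-329,300],"angular":[-51,-5.2,-9.3]},{"jaw":60,"linear":[-323,-329,300],"angular":[-51,-5.2,-9.3]},{"jaw":60,"linear":[-323,-329,300],"angular":[-51,-5.2,-9.3]},{"jaw":60,"linear":[-323,-329,300],"angular":[-51,-5.2,-9.3]},{"jaw":60,"linear":[-323,-329,300],"angular":[-51,-5.2,-9.3]},{"jaw":60,"linear":[-323,-329,300],"angular":[-51,-5.2,-9.3]},{"jaw":60,"linear":[-323,-329,300],"angular":[-51,-5.2,-9.3]}]'
python3 - <<'E'
from h import *
o=ctrl.get_obs();print(o["joint_positions"].round(2))
shot("wrist","w2")
p,P=cloud("w2")
def rect(m,name):
    q=P[m]; r=cv2.minAreaRect((q[:,:2]*1000).astype(np.float32)); print(name,len(q),np.round(r[0],1),np.round(r[1],1),round(r[2],1),"z",np.median(q[:,2]).round(4))
near=(np.hypot(P[...,0]-.66,P[...,1]-.14)<.14)
rect(near&(P[...,2]>.08)&(P[...,2]<.095),"bar");rect(near&(P[...,2]>.033)&(P[...,2]<.045),"walls")
print(rel(*flip(pose([655.5,140.5,78],0,22.2,159))))
E
```

```text
t: 12.95
position: [0.6557, 0.1429, 0.3457]
eef_rot: [3.138, 0.01, -1.178]
contact_force: [0.5, -0.8, 0.3]
gripper_width: 0.0602
[0.1  0.66 1.16 0.01 1.33 1.27]
bar 3064 [674.8 146.8] [114.1  29.5] 22.5 z 0.0872
walls 1435 [673.6 146.6] [117.2 131. ] 22.3 z 0.0392
([2.4, 0.2, 109.5], [0.14, 0.54, 0.2])
```

View pics/w2.png

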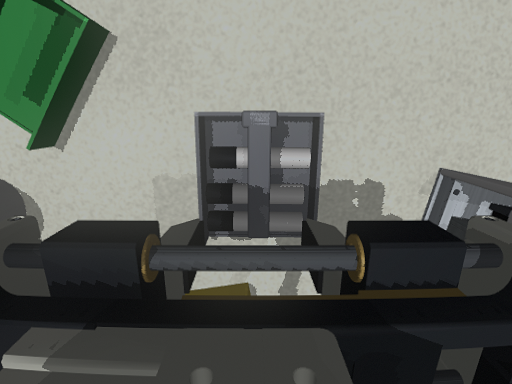

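The wrist view shows the scoop square to the jaws, its bar at columns 248 to 275 midway between the fingers, and three markers inside. Next: descend and grip.

```bash
python3 -m creep '[{"jaw":60,"linear":[2.4,-1,50],"angular":[0.1,0.5,0.2]},{"jaw":60,"linear":[2.4,-1,90],"angular":[0.1,0.5,0.2]},{"jaw":60,"linear":[2.4,-1,109.5],"angular":[0.1,0.5,0.2]},{"jaw":60,"linear":[2.4,-1,109.5],"angular":[0.1,0.5,0.2]},{"jaw":10,"linear":[2.4,-1,109.5],"angular":[0.1,0.5,0.2]},{"jaw":10,"linear":[2.4,-1,109.5],"angular":[0.1,0.5,0.2]},{"jaw":10,"linear":[2.4,-1,109.5],"angular":[0.1,0.5,0.2]},{"jaw":10,"linear":[2.4,-1,109.5],"angular":[0.1,0.5,0.2]},{"jaw":10,"linear":[2.4,-1,109.5],"angular":[0.1,0.5,0.2]},{"jaw":10,"linear":[2.4,-1,109.5],"angular":[0.1,0.5,0.2]}]' 55
python3 - <<'E'
from h import *
o=ctrl.get_obs();p=o["position"]*1000;M=R.from_euler('xyz',o["eef_rot"])
print(M.as_matrix().round(3).tolist(),o["joint_positions"].round(2))
print(p+M.apply([0,0,159]))
E
```

```text
t: 14.25
position: [0.6574, 0.1412, 0.2385]
eef_rot: [-3.14, -0.0, -1.184]
contact_force: [-1.4, 0.8, 2.4]
gripper_width: 0.0198
[[0.377, -0.926, 0.002], [-0.926, -0.377, 0.0], [0.0, -0.002, -1.0]] [0.1  0.76 1.27 0.   1.11 1.28]
[657.68774255 141.26544405  79.5226461 ]
```

```bash
python3 -m creep '[{"jaw":10,"linear":[0,0,-10],"angular":[0,0,0]},{"jaw":10,"linear":[0,0,-30],"angular":[0,0,0]},{"jaw":10,"linear":[0,0,-60],"angular":[0,0,0]},{"jaw":10,"linear":[0,0,-95],"angular":[0,0,0]},{"jaw":10,"linear":[0,0,-130],"angular":[0,0,0]},{"jaw":10,"linear":[0,0,-165],"angular":[0,0,0]},{"jaw":10,"linear":[0,0,-195],"angular":[0,0,0]},{"jaw":10,"linear":[0,0,-220],"angular":[0,0,0]},{"jaw":10,"linear":[0,0,-231],"angular":[0,0,0]},{"jaw":10,"linear":[0,0,-231],"angular":[0,0,0]}]'
python3 - <<'E'
from h import *
p,P=cloud("t0");print("zmax",np.nanmax(P[85:210,255:380,2]))
A=flip(pose(stand(617,-322,311),0,12.2,159));B=flip(pose(stand(617,-322,311),45,12.2,159))
print(A[0],rel(*A));print(rel(*B,*A))
print(ctrl.get_obs()["joint_positions"].round(2))
E
```

```text
t: 15.5
position: [0.6569, 0.1411, 0.4695]
eef_rot: [-3.139, -0.0, -1.184]
contact_force: [-0.0, -0.3, -3.2]
gripper_width: 0.0197
zmax 0.19459109496902138
[ 671.11219123 -184.34051855  470.        ] ([306.7, 109.5, -0.6], [-0.14, -0.01, 9.96])
([0.0, 112.4, 46.6], [45.0, 0.0, -0.0])
[0.1  0.6  0.93 0.   1.61 1.28]
```

```bash
python3 -m creep '[{"jaw":10,"linear":[6,2,-0.6],"angular":[0,0,0.2]},{"jaw":10,"linear":[19,7,-0.6],"angular":[0,0,0.6]},{"jaw":10,"linear":[40,14,-0.6],"angular":[0,0,1.3]},{"jaw":10,"linear":[66,23,-0.6],"angular":[0,0,2.1]},{"jaw":10,"linear":[94,33,-0.6],"angular":[0,0,3]},{"jaw":10,"linear":[122,43,-0.6],"angular":[0,0,4]},{"jaw":10,"linear":[150,53,-0.6],"angular":[0,0,5]},{"jaw":10,"linear":[178,63,-0.6],"angular":[0,0,5.8]},{"jaw":10,"linear":[206,73,-0.6],"angular":[0,0,6.7]},{"jaw":10,"linear":[234,83,-0.6],"angular":[0,0,7.6]},{"jaw":10,"linear":[262,93,-0.6],"angular":[0,0,8.5]},{"jaw":10,"linear":[285,102,-0.6],"angular":[0,0,9.3]},{"jaw":10,"linear":[300,107,-0.6],"angular":[0,0,9.8]},{"jaw":10,"linear":[306.7,109.5,-0.6],"angular":[0,0,10]},{"jaw":10,"linear":[306.7,109.5,-0.6],"angular":[0,0,10]}]'
python3 - <<'E'
from h import *
for t in(12,24,32,38,45):print(t,rel(*flip(pose(stand(617,-322,311),t,12.2,159))))
shot("top","t1");p=cv2.imread("pics/t1.png");cv2.imwrite("pics/t1c.png",cv2.resize(p[60:290,150:440],None,fx=2.5,fy=2.5))
print(ctrl.get_obs()["joint_positions"].round(2))
E
```

```text
t: 17.38
position: [0.6712, -0.1843, 0.4696]
eef_rot: [-3.14, 0.0, -1.359]
contact_force: [-0.3, -0.1, -3.0]
gripper_width: 0.0196
12 ([0.0, 33.2, 3.0], [11.9, 0.02, -0.05])
24 ([0.0, 64.8, 13.3], [23.9, 0.02, -0.05])
32 ([0.1, 84.4, 23.6], [31.9, 0.01, -0.05])
38 ([0.1, 98.0, 33.2], [37.9, 0.01, -0.06])
45 ([0.1, 112.6, 46.0], [44.9, 0.01, -0.06])
[-0.38  0.66  0.83  0.    1.66  0.98]
```

View pics/t1c.png

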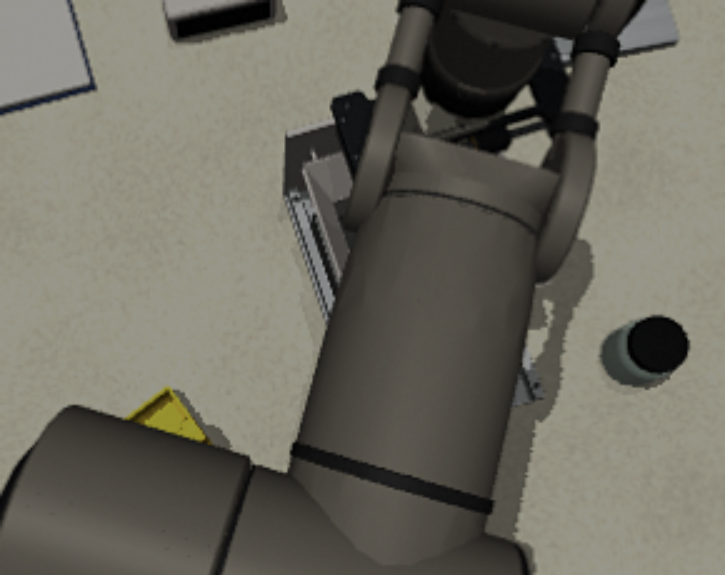

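The arm hides the scoop in the top view. The wrist still carries about 3 N, which is the scoop plus markers. Next I tip it.

```bash
python3 -m creep '[{"jaw":10,"linear":[0,11,0.5],"angular":[4,0,0]},{"jaw":10,"linear":[0,33,3],"angular":[12,0,0]},{"jaw":10,"linear":[0,54,9],"angular":[19.5,0,0]},{"jaw":10,"linear":[0,65,13],"angular":[24,0,0]},{"jaw":10,"linear":[0,75,18],"angular":[28,0,0]},{"jaw":10,"linear":[0,84.5,23.5],"angular":[32,0,0]},{"jaw":10,"linear":[0,91,28],"angular":[35,0,0]},{"jaw":10,"linear":[0,98,33],"angular":[38,0,0]},{"jaw":10,"linear":[0,105,38.5],"angular":[41,0,0]},{"jaw":10,"linear":[0,112.5,46],"angular":[45,0,0]},{"jaw":10,"linear":[0,112.5,46],"angular":[45,0,0]},{"jaw":10,"linear":[0,112.5,46],"angular":[45,0,0]},{"jaw":10,"linear":[0,112.5,46],"angular":[45,0,0]},{"jaw":10,"linear":[0,112.5,46],"angular":[45,0,0]},{"jaw":10,"linear":[0,112.5,46],"angular":[45,0,0]},{"jaw":10,"linear":[0,112.5,46],"angular":[45,0,0]}]'
python3 - <<'E'
from h import *
print(ctrl.get_obs()["joint_positions"].round(2),ctrl.get_obs()["contact_force"])
shot("side","s2");p=cv2.imread("pics/s2.png");cv2.imwrite("pics/s2c.png",cv2.resize(p[80:310,150:390],None,fx=2.5,fy=2.5))
E
```

```text
t: 19.42
position: [0.5613, -0.208, 0.4235]
eef_rot: [-2.354, 0.0, -1.359]
contact_force: [-0.3, -0.3, -1.5]
gripper_width: 0.0194
[-0.61  0.35  1.58  0.81  0.79  0.29] [-0.31200313 -0.30459371 -1.48899714]
```

View pics/s2c.png

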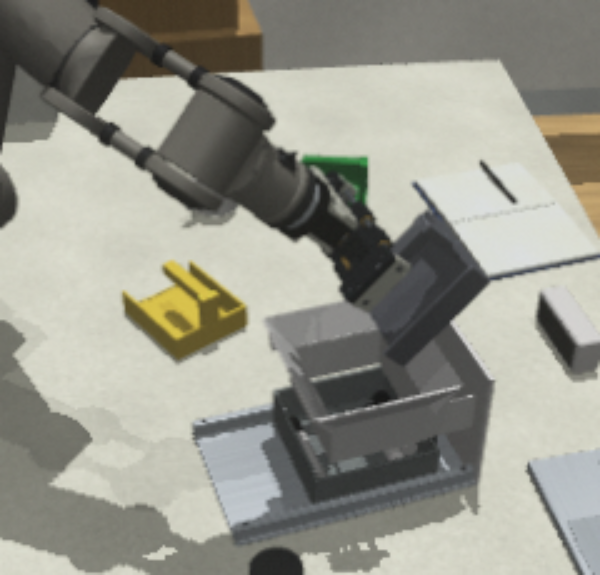

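The side view shows the scoop tipped and empty over the hopper, with black marker caps visible in the spout. Next: level it, carry it back and set it down.

```bash
python3 -m creep '[{"jaw":10,"linear":[0,-11,-6],"angular":[-5,0,0]},{"jaw":10,"linear":[0,-25,-14],"angular":[-10,0,0]},{"jaw":10,"linear":[0,-48,-24],"angular":[-20,0,0]},{"jaw":10,"linear":[0,-80,-34],"angular":[-30,0,0]},{"jaw":10,"linear":[0,-105,-45],"angular":[-40,0,0]},{"jaw":10,"linear":[0,-112.4,-47],"angular":[-45,0,0]},{"jaw":10,"linear":[0,-112.4,-47],"angular":[-45,0,0]}]'
python3 - <<'E'
from h import *
o=ctrl.get_obs();print(o["joint_positions"].round(2),o["position"])
A=flip(pose([657.5,141.2,310.5],0,22.2,159));B=flip(pose([657.5,141.2,79.5],0,22.2,159))
print(rel(*A),rel(*B,*A))
E
```

```text
t: 20.35
position: [0.6071, -0.198, 0.5361]
eef_rot: [-3.138, 0.0, -1.358]
contact_force: [-0.4, -0.8, -2.7]
gripper_width: 0.0196
[-0.44  0.52  0.89  0.    1.73  0.92] [ 0.60707413 -0.19801243  0.53612377]
([-320.9, -120.8, 67.1], [-0.19, -0.01, -9.99]) ([0.0, 0.0, 231.0], [0.0, 0.0, 0.0])
```

```bash
python3 -m creep '[{"jaw":10,"linear":[-15,-5,0],"angular":[0,0,-0.5]},{"jaw":10,"linear":[-45,-17,5],"angular":[0,0,-1.5]},{"jaw":10,"linear":[-90,-34,12],"angular":[0,0,-3]},{"jaw":10,"linear":[-140,-53,22],"angular":[0,0,-4.5]},{"jaw":10,"linear":[-190,-72,35],"angular":[0,0,-6]},{"jaw":10,"linear":[-240,-90,48],"angular":[0,0,-7.5]},{"jaw":10,"linear":[-285,-107,60],"angular":[0,0,-9]},{"jaw":10,"linear":[-312,-117,66],"angular":[-0.2,0,-9.8]},{"jaw":10,"linear":[-321,-121,67],"angular":[-0.2,0,-10]},{"jaw":10,"linear":[-321,-121,110],"angular":[-0.2,0,-10]},{"jaw":10,"linear":[-321,-121,160],"angular":[-0.2,0,-10]},{"jaw":10,"linear":[-321,-121,210],"angular":[-0.2,0,-10]},{"jaw":10,"linear":[-321,-121,250],"angular":[-0.2,0,-10]},{"jaw":10,"linear":[-321,-121,275],"angular":[-0.2,0,-10]},{"jaw":10,"linear":[-321,-121,287],"angular":[-0.2,0,-10]},{"jaw":10,"linear":[-321,-121,292],"angular":[-0.2,0,-10]},{"jaw":10,"linear":[-321,-121,292],"angular":[-0.2,0,-10]}]'
python3 - <<'E'
from h import *
o=ctrl.get_obs();print(o["position"]+R.from_euler('xyz',o["eef_rot"]).apply([0,0,.159]))
print(rel(*flip(pose([657.5,141.2,79.5],0,22.2,159))))
E
```

```text
t: 22.48
position: [0.6577, 0.1409, 0.2456]
eef_rot: [3.142, -0.0, -1.185]
contact_force: [0.6, 0.3, -1.8]
gripper_width: 0.0196
[0.65773517 0.14085545 0.08658207]
([-0.4, 0.1, 7.1], [0.01, -0.02, -0.07])
```

```bash
python3 -m creep '[{"jaw":10,"linear":[0,0,3],"angular":[0,0,0]},{"jaw":10,"linear":[0,0,5.5],"angular":[0,0,0]},{"jaw":10,"linear":[0,0,7],"angular":[0,0,0]},{"jaw":10,"linear":[0,0,7],"angular":[0,0,0]}]'
```

```text
t: 22.98
position: [0.6574, 0.1412, 0.2385]
eef_rot: [3.14, -0.0, -1.184]
contact_force: [-3.9, -1.6, 4.4]
gripper_width: 0.0195
```

Desk contact: the force is upward, at the same height as when I gripped it. Release slowly, rise, and look.

```bash
python3 -m creep '[{"jaw":24,"linear":[0,0,0],"angular":[0,0,0]},{"jaw":32,"linear":[0,0,0],"angular":[0,0,0]},{"jaw":60,"linear":[0,0,0],"angular":[0,0,0]},{"jaw":60,"linear":[0,0,0],"angular":[0,0,0]},{"jaw":60,"linear":[0,0,-15],"angular":[0,0,0]},{"jaw":60,"linear":[0,0,-60],"angular":[0,0,0]},{"jaw":60,"linear":[0,0,-110],"angular":[0,0,0]},{"jaw":60,"linear":[0,0,-170],"angular":[0,0,0]},{"jaw":60,"linear":[0,0,-210],"angular":[0,0,0]},{"jaw":60,"linear":[0,0,-210],"angular":[0,0,0]}]'
python3 - <<'E'
from h import *
shot("wrist","w3");p,P=cloud("w3")
near=(np.hypot(P[...,0]-.66,P[...,1]-.14)<.14)
for a,b in((.08,.095),(.033,.045)):
    q=P[near&(P[...,2]>a)&(P[...,2]<b)]*1000; r=cv2.minAreaRect(q[:,:2].astype(np.float32));print(len(q),r)
    A=np.c_[q[:,:2]-q[:,:2].mean(0),np.ones(len(q))];print(np.linalg.lstsq(A,q[:,2],rcond=None)[0])
A=flip(pose(stand(587,-322,310),0,12.2,159));print(rel(*A))
E
```

```text
t: 24.22
position: [0.6575, 0.1413, 0.4535]
eef_rot: [-3.134, -0.003, -1.184]
contact_force: [0.5, 0.5, -0.3]
gripper_width: 0.06
1506 ((673.6212158203125, 146.9396514892578), (113.52992248535156, 29.442750930786133), 22.089290618896484)
[ 1.45049288e-04 -2.63260543e-03  8.71996296e+01]
892 ((657.5843505859375, 140.54266357421875), (149.57498168945312, 130.5637969970703), 22.175458908081055)
[ 1.79279406e-03 -5.15572006e-05  3.88794480e+01]
([301.5, 139.7, -18.6], [-0.17, -0.06, 9.96])
```

View pics/w3.png

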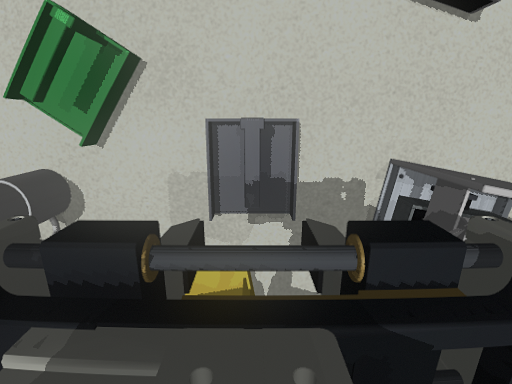

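The wrist view shows the empty scoop standing flat, tilt below 0.2 degrees. Now a look down the spout.

```bash
python3 - <<'E'
from h import *
print(rel(*flip(pose(stand(520,-322,310),0,12.2,159))))
E
python3 -m creep '[{"jaw":60,"linear":[60,40,-18],"angular":[0,0,2]},{"jaw":60,"linear":[120,80,-18],"angular":[0,0,4]},{"jaw":60,"linear":[170,115,-18],"angular":[0,0,6]},{"jaw":60,"linear":[220,150,-18],"angular":[0,0,8]},{"jaw":60,"linear":[260,180,-18],"angular":[0,0,9]},{"jaw":60,"linear":[290,205,-18],"angular":[0,0,10]},{"jaw":60,"linear":[290,205,-18],"angular":[0,0,10]},{"jaw":60,"linear":[290,205,-18],"angular":[0,0,10]},{"jaw":60,"linear":[290,205,-18],"angular":[0,0,10]}]'
python3 - <<'E'
from h import *
shot("wrist","w4");p,P=cloud("w4")
for nm in("side",):shot(nm,"s3")
o=ctrl.get_obs();print(instand(o["position"]*1000))
L=np.stack([P[...,0]*C+P[...,1]*S,-P[...,0]*S+P[...,1]*C,P[...,2]],-1)*1000
m=(abs(L[...,0]-587)<62)&(abs(L[...,1]+322)<80)&(L[...,2]<70)
print(m.sum(),np.nanpercentile(L[...,2][m],[5,50,95,100]))
s=cv2.imread("pics/s3.png")[180:300,215:355]
a=cv2.resize(p[:230],None,fx=1.5,fy=1.5);b=cv2.resize(s,None,fx=2,fy=2)
o=np.zeros((600,768,3),np.uint8);o[:345]=a;o[350:590,:280]=b;cv2.imwrite("pics/chk.png",o)
E
```

```text
([289.9, 205.6, -18.8], [-0.17, -0.06, 9.96])
t: 25.4
position: [0.5777, -0.2033, 0.4656]
eef_rot: [3.14, 0.001, -1.357]
contact_force: [-0.5, -0.1, 0.1]
gripper_width: 0.0599
[ 521.7054013  -320.82982796  465.82699603]
8967 [ 9.02004399 10.6375303  33.46151937 36.46284309]
```

View pics/chk.png

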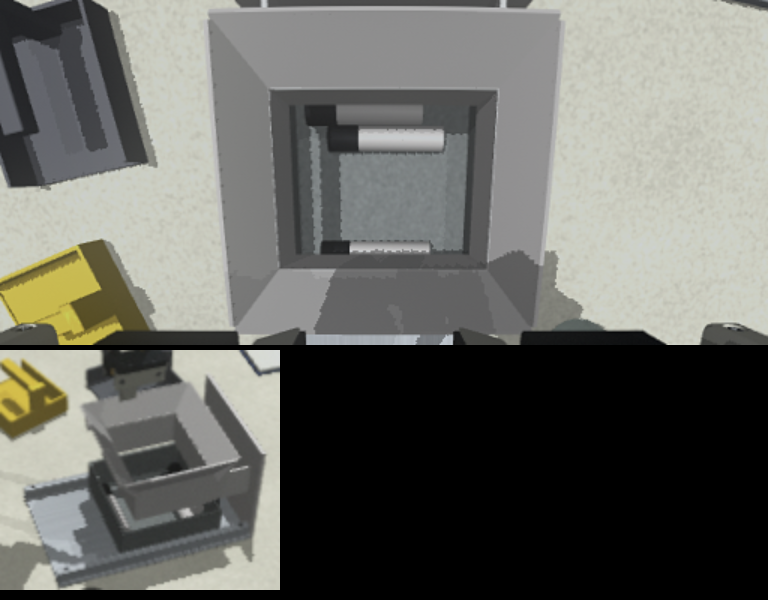

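All three markers lie flat in the box: the highest point is 36 mm above the desk, as expected for a 24 mm pen on the 11 mm high box floor. The arm is clear of everything, so I hand in.

```bash
python3 -c "
from workcell import ctrl
print(ctrl.hand_in())"
```

```text
the job is handed in; nothing more can be done
None
```

The job is done and handed in at about 25.5 s of the 72 s allowed; no verdict was reported.

- **Box:** I pushed it home with closed fingers and the tool leaned back 41°. It slid at about 3 N, then met the stop and held about 12 N for 0.75 s. From the tip position, its centre was then within a few millimetres of the spout's axis. I did not measure the box again after backing off.
- **Markers:** I gripped the scoop by its bar, carried it level and tipped it to 45° over the hopper. A last look down the spout showed all three markers lying on the box floor, highest point 36 mm above the desk.
- **Scoop:** It is back where it started, empty, upright (tilt under 0.2°) and released.
- **Mug and jar:** The arm's path stayed clear of both, but I did not measure their positions again at the end.

Two things did not go as planned:
- **First push pose:** It ran joint 6 to its limit, so I turned the tool half a turn and used the mirrored pose.
- **Force after tipping:** One wrist reading (2.7 N) was higher than the empty scoop's 2 N. The later pictures showed the scoop empty.

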